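# Reset the tripped pressure console

## Task

The hydraulic test bench has tripped: with a fingertip, push the steel shutter on the grey console fully open, then reach down into the square well it was covering, press the sunken reset key right down to its stop and keep it down for at least a full second. Let the key spring back and push the shutter fully shut again. Only push: do not pinch the shutter's tab, do not press the other key in the round well, and leave the loose fittings and the spanner where they are.

Things in the scene. Friction and masses are not known exactly. Their poses are not given: they have to be found in the camera images.
- console: Grey metal control box fixed to the bench, 150 (its x) by 300 (its y) by 60 mm high; place and yaw vary. Origin: centre of its underside, z up, -x its front. On its flat top, from y -150 to +150: round well, square well under the shutter, free stretch, gauge (52 mm across, 8 mm high, at x -20, y 115). Two guide rails, 8 mm high, along y at x = -40 and +40 mm, y from -88 to +78.
- shutter (a joint): Steel cover plate, 70 by 70 by 3 mm, sliding on the console's top along the console's +y, in m: 0 = fully shut (plate centred over the square well, at its stop), 0.075 = fully open (at its other stop, well wholly clear). Starts within 15 mm of shut. Stays where it is left; about 2 N of friction and a little damping.
- shutter_tab (a point): Centre of the top edge of the shutter's upright tab (moves with the shutter; axes as the console's). The tab stands in the middle of the plate: 44 mm along x, 8 mm thick along y, 20 mm tall above the plate's top face; its top is 83 mm above the bench. Push it on its flat sides, along +y to open and -y to shut.
- reset_well (a point): Centre of the mouth of the square well, level with the console's top (60 mm above the bench), at x 0, y -45 mm on the console. The well is 46 by 46 mm, sides parallel to the console's, 28 mm deep.
- reset_key (a joint): The reset key, a black round spring key 28 mm across in the middle of the square well; its top lies 16 mm below the mouth when up. Value in m: 0 = up, 0.008 = fully down (top then 24 mm below the mouth). The spring takes about 1.5 N to start and 5 N fully down; returns by itself.
- test_well (a point): Centre of the mouth of the round well, level with the console's top, at x 0, y -115 mm on the console; 40 mm across, 28 mm deep. To be left alone.
- test_key (a joint): The other key, a black spring key 24 mm across, its top 16 mm below the mouth of the round well. 0 = up, 0.008 = fully down. Must not be pressed.
- coupling: Loose steel hose coupling standing on the bench in front of the console: hexagon foot 34 mm across, 48 mm tall. Origin: centre of its underside. Leave alone.
- adapter: Loose brass adapter standing on the console's top near its far corner at the gauge end: hexagon foot 26 mm across, 28 mm tall. Origin: centre of its underside. Leave alone.
- spanner: Loose steel spanner, 170 mm long, lying on the bench behind the console (its +x side). Leave alone.
- collar: Loose aluminium collar, a ring 48 mm across and 20 mm high, lying on the bench in front of the console. Origin: centre of its underside. Leave alone.

How it is judged (in metres and radians):
On the way, in this order (a step that is already met when the one before it is completed fails the run):
1. the shutter is pushed fully open, within 6 mm of its stop (value of joint shutter above 0.069 m), for 0.1 s.
2. the reset key is held down, 6 mm or more of its 8 mm, for 0.8 s (value of joint reset_key above 0.006 m), for 0.8 s.
3. the key is up again and the shutter is pushed shut, within 4 mm of its stop (value of joint reset_key below 0.0015 m and value of joint shutter below 0.004 m), for 0.1 s.
At the end, for the whole second after the job is handed in: The shutter is shut again (within 4 mm of its stop), both keys are up (within 1.5 mm), and the four loose things lie at rest within 15 mm of where they were (all of step 3 and value of joint test_key below 0.0015 m and distance of each of coupling, adapter, spanner, collar from where it was at the start of the episode below 0.015 m and linear speed of each of coupling, adapter, spanner, collar below 0.02 m/s); the robot touches nothing.
It fails at once if the other key, in the round well, is pressed by more than 3 mm (value of joint test_key above 0.003 m).
It fails at once if a loose thing is shoved, lifted or carried 15 mm or more (distance of any of coupling, adapter, spanner, collar from where it was at the start of the episode above 0.015 m).
It fails at once if a standing thing is knocked over (angle between any of coupling, adapter's own z axis and vertical above 0.5 rad).
It fails at once if the shutter's tab is pinched: it stands between the fingers, at the grasp point, while they touch something (y of the grasp point in the frame of shutter_tab between -0.006 and 0.006 m and x of the grasp point in the frame of shutter_tab between -0.03 and 0.03 m and z of the grasp point in the frame of shutter_tab below 0.012 m and contact force between the fingers and anything else above 1 N).
It also fails if it takes over 48 s, if anything falls off the work surface, if the arm or the gripper's body presses on something with over 40 N, if the wrist force passes 120 N, or if a joint passes its speed limit or range.

## Robot

A 6-joint arm with a two-finger parallel gripper is mounted at the origin on the work surface. World frame = base frame: x ahead of the robot, y to its left, z up, the work surface at z = 0. Lengths are in m, angles in degrees, forces in N, time in s.
With the tool pointing down it reaches from about 0.4 to 0.825 m from the base axis. Payload 7 kg.
Tool frame: the origin (TCP) lies midway between the tips of the shut fingers; the grasp point (between the pads) lies 19 mm behind it; x points along the fingers, z is the direction in which the jaws open and shut, and the axes are right-handed (so a half turn about x gives the same grasp; the last joint's range is limited). The gripper opens to 88 mm and grips with 3 to 60 N. Pads are 19 mm wide; open, the fingers measure 130 mm over their backs; the gripper's body (78 mm by 193 mm) begins 47 mm behind the grasp point.
Start: joints at [-60.499, 20.546, 0.682, 0, -70.136, -16.507], TCP at [0.152, -0.658, 0.227] pointing down, gripper open.
Joint ranges: [-176.03, 176.03], [-82.01, 121.73], [-58.28, 71.71], [-173.87, 95.51], [-174.79, -0.11], [-173.66, 173.66]. Speed limits (degrees/s): [136.94, 136.94, 172.46, 180, 180, 180].

## Interface

Orientations are given as [roll, pitch, yaw] about the fixed x, y, z axes, in that order (R = Rz(yaw) Ry(pitch) Rx(roll)).
In Python, from plant import ctrl gives the robot as it stands.
- The arm moves only by the tool servo_tool, never from a script. Its argument "motion" is a list of rows, each an object with "offset": the shift along the tool's x, y, z in m, a list of three; "roll": the turn about the tool's x in degrees; "claw": the opening, from -1 (shut) to 1 (fully open), so that 0 is half open. In form: [{"offset": [x, y, z], "roll": roll, "claw": claw}, ...]. A call has 1 to 12 rows; each row shifts and turns the commanded pose from where the row before left it, along the tool's axes as they then stand; what a row does not reach is not made up. A row lasts 1/8 s, in which the tool goes at most 62.5 mm and 10.7 degrees, less where a joint would pass 70% of its speed; a pose out of reach is approached as far as the arm can. A call is refused whole if a number of a shift passes 0.0625 or a number of a turn 10.7, either way. A call with a gripper value outside its range is refused whole. The fingers move at their own pace and stop on an object; the grip force is fixed at half the most. Time passes only in rows, so rows that do not move let the fingers close. It gives the time, the measured TCP pose, the force and the opening at its end, in the units of the state.
- ctrl.get_obs(): the state, without advancing time (a new reading comes with each control period).
- ctrl.snapshot(name): name is "scene" or "side" or "wrist"; returns a dict with "frame" (420x560x3 uint8, blue, green, red), "z_map" (420x560 float32, m along the optical axis (not along the pixel's ray), 0 where there is no reading), "mtx" (3x3 intrinsics, pixels), "k1" (the pictures are not rectified: a ray, as slopes to the right and down, at radius r is drawn at 1 + k1 r^2 times it, then the intrinsics apply), "extrinsics" (4x4, takes a point from camera to world coordinates). Camera axes: x right, y up, looking along -z (the intrinsics and any distortion apply to the point x, -y, -z); pixel columns grow to the right and rows downward; lengths in m; the calibration is good to about 2 mm. A picture is of the moment at which its call begins.
- ctrl.close_job(): hands the job in, once; it reports no verdict.
The state is a dict: "clock": time; "joint_pos": joint angles; "qvel": joint speeds; "tau": joint torques, N m; "tool_pos": TCP position; "orientation": TCP orientation; "force": force on the tool from outside, world axes, zero at the start; "moment": the same for the moment, N m; "opening": finger opening in m.
Only numpy, scipy, OpenCV 4.12 (cv2) and the standard library are available. Lean on these libraries where they do the work, as an engineer would, in place of code of your own. Each camera call takes 0.05 s, during which the arm holds its last target.

## Working session

There is one attempt and no reset: what is moved stays moved. The work goes in short steps, Python scripts to look and compute and a tool call to move; the robot and the scene stay as the last step left them, time stands still between calls to the robot, and variables do not carry over. Pictures are saved under pics/ and viewed, and the job is handed in when it is done.

Besides the shell and the picture viewer there is one more tool, called after "Request:" as name(argument=value, ...), one argument or row to a line, values as JSON. servo_tool: Moves the arm, as the interface text tells. Its arguments: {"type":"object","properties":{"motion":{"type":"array"}},"required":["motion"]}

```bash
ls; mkdir -p pics; python3 - <<'E'
from plant import ctrl
import cv2
o=ctrl.get_obs(); print(o)
for n in ["scene","side","wrist"]:
    s=ctrl.snapshot(n); cv2.imwrite(f"pics/{n}0.png",s["frame"]); print(n,s["mtx"],s["k1"],s["extrinsics"])
E
```

```text
pics
{'clock': 0.0, 'joint_pos': array([-6.04967628e+01,  2.05918689e+01,  6.34372831e-01, -1.84162841e-02,
       -7.01352761e+01, -1.65072358e+01]), 'qvel': array([-0.01400117,  0.06275004,  0.00659914, -0.07560253,  0.02002124,
       -0.04449799]), 'tau': array([-2.16271983e-04, -5.82713413e+01,  2.93057799e+01,  6.99729100e+00,
        6.75010946e-03, -1.94868935e-04]), 'tool_pos': array([ 0.15165953, -0.65725309,  0.22562769]), 'orientation': array([  5.93808832,  89.90562573, 108.92781779]), 'force': array([-0.05216581, -1.02475037,  0.44789241]), 'moment': array([-0.02813069, -0.00826324, -0.03043963]), 'opening': 0.08759414525811758}
scene [[479.82717042   0.         287.21072324]
 [  0.         479.82717042 212.49058317]
 [  0.           0.           1.        ]] -0.02131657980344418 [[-0.00165356 -0.81057159  0.58563722  1.06583015]
 [ 0.99988853  0.00734988  0.01299607  0.03978847]
 [-0.01483861  0.58559343  0.81046909  0.79865323]
 [ 0.          0.          0.          1.        ]]
side [[415.66804152   0.         274.87823551]
 [  0.         415.66804152 205.07592702]
 [  0.           0.           1.        ]] 0.029919043977202523 [[ 0.95361223  0.19326298 -0.23080973  0.43308253]
 [-0.3009183   0.63356082 -0.71277546 -0.42621079]
 [ 0.00847889  0.74916627  0.66232772  0.52066405]
 [ 0.          0.          0.          1.        ]]
wrist [[365.57985426   0.         274.63732544]
 [  0.         365.57985426 211.75167042]
 [  0.           0.           1.        ]] -0.0933778475983176 [[-0.22485118 -0.93137641 -0.28632136  0.07427586]
 [ 0.97439008 -0.21419016 -0.06845837 -0.6768873 ]
 [ 0.0024333  -0.29438164  0.95568485  0.38348882]
 [ 0.          0.          0.          1.        ]]
```

View pics/scene0.png

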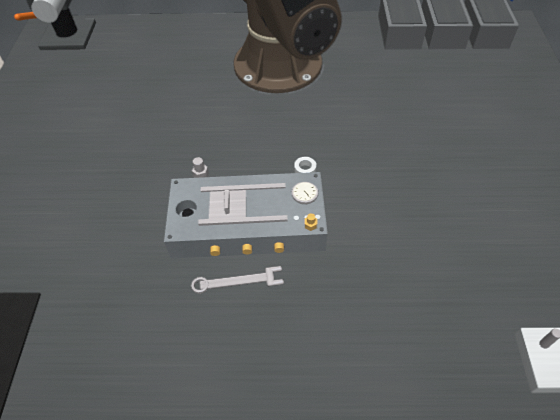

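View pics/side0.png

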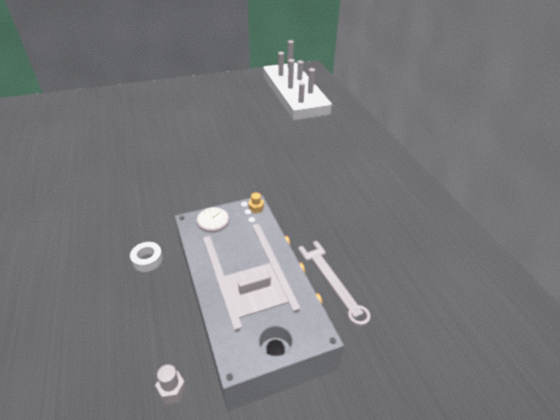

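View pics/wrist0.png

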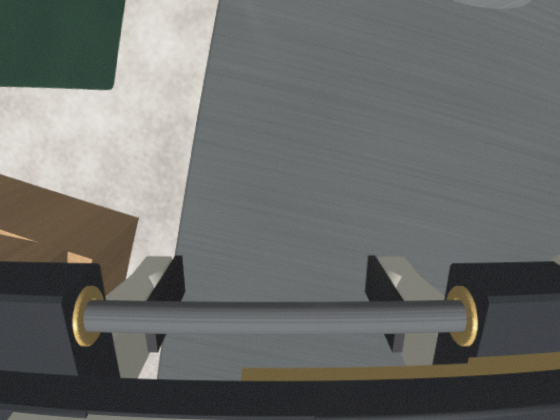

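Scene view: the console top spans about (165–327, 175–243), with the round well at (187,208), the tab at about (227,201) and the gauge at (305,192). The adapter is at (311,221), the coupling at (199,168), the collar at (305,165) and the spanner at (240,280). Side view: the round well is at (275,345), the tab at (254,280) and the gauge at (213,219). Next I'll zoom in and measure.

```bash
cat > h.py <<'E'
import numpy as np, cv2
def ray(s,u,v):
    K=s["mtx"]; k=s["k1"]
    d=np.array([[(u-K[0,2])/K[0,0],(v-K[1,2])/K[1,1]]])
    p=cv2.undistortPoints(np.array([[[u,v]]],float),K,np.array([k,0,0,0.]))[0,0]
    E=s["extrinsics"]; return E[:3,3],E[:3,:3]@np.array([p[0],-p[1],-1])
def cast(s,u,v,z):
    c,d=ray(s,u,v); return c+d*(z-c[2])/d[2]
def proj(s,P):
    E=s["extrinsics"]; q=E[:3,:3].T@(np.array(P)-E[:3,3]); a=np.array([[[q[0],-q[1],-q[2]]]])
    return cv2.projectPoints(a,np.zeros(3),np.zeros(3),s["mtx"],np.array([s["k1"],0,0,0.]))[0][0,0]
E
python3 - <<'E'
from plant import ctrl
import cv2
from h import *
s=ctrl.snapshot("scene"); f=s["frame"][150:300,150:340]; cv2.imwrite("pics/sc1.png",cv2.resize(f,None,fx=4,fy=4,interpolation=2))
s=ctrl.snapshot("side"); f=s["frame"][185:405,130:380]; cv2.imwrite("pics/sd1.png",cv2.resize(f,None,fx=2.7,fy=2.7,interpolation=2))
E
```

```text
(no output)
```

View pics/sc1.png

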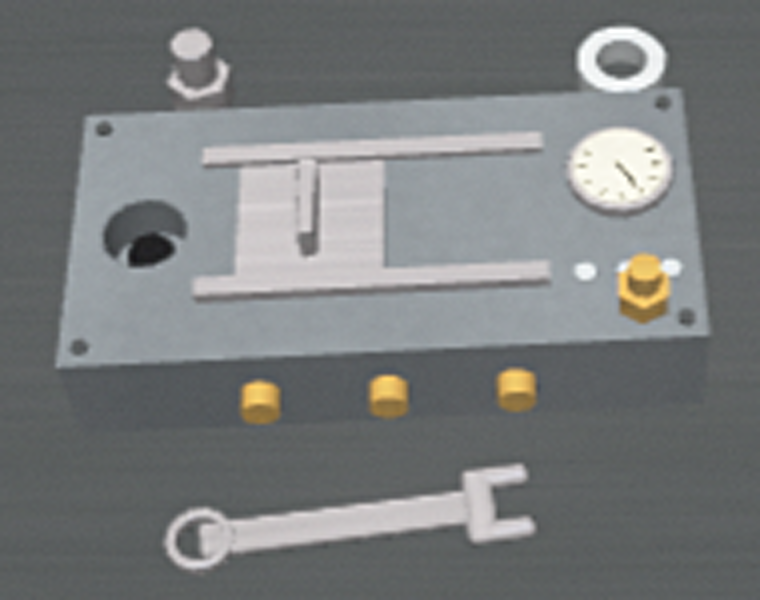

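View pics/sd1.png

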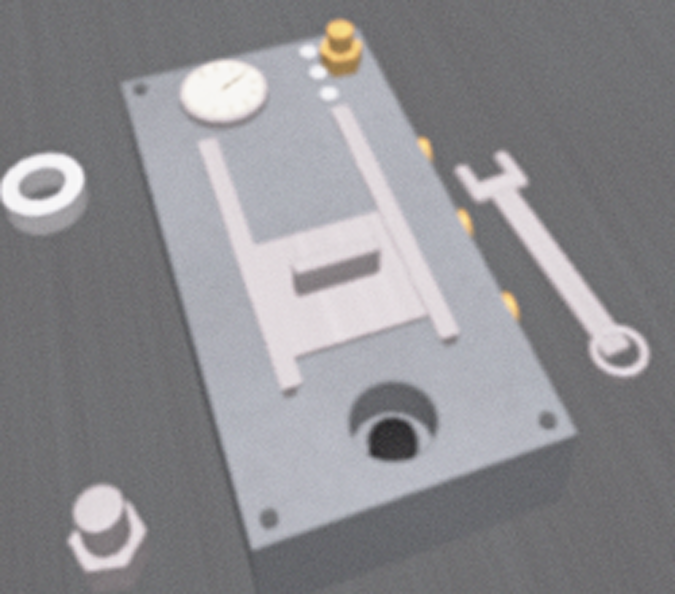

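```bash
python3 - <<'E'
from plant import ctrl
import numpy as np
from h import *
S=ctrl.snapshot("scene");D=ctrl.snapshot("side")
fs=lambda p:((p[0]+.5)/4-.5+150,(p[1]+.5)/4-.5+150)
fd=lambda p:((p[0]+.5)/2.7-.5+130,(p[1]+.5)/2.7-.5+185)
# console coords : front-left etc  (-x toward robot = top of scene pic; -y = left)
loc=np.array([[-75,-150],[-75,150],[75,150],[75,-150]])/1e3
def fit(L,W):
    L=np.c_[L,np.zeros(len(L))];
    a=L[:,:2]-L[:,:2].mean(0);b=W-W.mean(0)
    th=np.arctan2((a[:,0]*b[:,1]-a[:,1]*b[:,0]).sum(),(a*b).sum())
    R=np.array([[np.cos(th),-np.sin(th)],[np.sin(th),np.cos(th)]]);t=W.mean(0)-R@L[:,:2].mean(0)
    return th,R,t,(W-(L[:,:2]@R.T+t))*1e3
for n,s,f,c,tab,rail in (("scene",S,fs,[(86,116),(682,90),(709,333),(57,367)],[(297,160),(318,160),(318,233),(298,233)],[(202,151),(543,133),(549,263),(193,281)]),
  ("side",D,fd,[(250,549),(122,83),(365,37),(577,432)],[(294,274),(292,250),(379,238),(381,252)],[(281,388),(200,143),(343,106),(456,334)])):
    W=np.array([cast(s,*f(p),.06)[:2] for p in c])
    th,R,t,e=fit(loc,W); print(n,"yaw",np.degrees(th),"t",t); print(e.round(1))
    W=np.array([cast(s,*f(p),.068)[:2] for p in rail]); print("rail in console",((W-t)@R*1e3).round(1))
    W=np.array([cast(s,*f(p),.083)[:2] for p in tab]); print("tab in console",((W-t)@R*1e3).round(1),"mean",((W-t)@R*1e3).mean(0), W.mean(0))
    # depth check
    for p in c[:0]: pass
E
```

```text
scene yaw 2.8699905706819067 t [ 0.51305995 -0.05212562]
[[ 0.2 -0.3]
 [ 1.4  0.3]
 [-1.4 -0.4]
 [-0.2  0.4]]
rail in console [[-42.  -88.7]
 [-43.2  78.7]
 [ 35.4  77.9]
 [ 35.9 -88.4]]
tab in console [[-21.4 -39.7]
 [-20.8 -29.7]
 [ 22.7 -28.7]
 [ 22.1 -38. ]] mean [  0.65917568 -34.01001083] [ 0.51542118 -0.08605997]
side yaw 2.4128721790549625 t [ 0.51375366 -0.05514499]
[[ 0.2  2. ]
 [-1.5  1.1]
 [ 0.1 -7. ]
 [ 1.2  3.8]]
rail in console [[-43.6 -85.3]
 [-44.4  78.6]
 [ 39.9  80.3]
 [ 42.4 -85.4]]
tab in console [[-22.8 -37.1]
 [-19.6 -22.8]
 [ 23.1 -30. ]
 [ 21.1 -38.6]] mean [  0.47391721 -32.1291516 ] [ 0.5155798 -0.0872257]
```

Request:
servo_tool(
  motion=[
    {"offset":[0,-0.02,0.02],"roll":0,"claw":1},
    {"offset":[0,-0.035,0.038],"roll":0,"claw":1},
    {"offset":[0,-0.035,0.038],"roll":0,"claw":1},
    {"offset":[0,-0.04,0.044],"roll":0,"claw":1},
    {"offset":[0,-0.04,0.044],"roll":0,"claw":1},
    {"offset":[0,-0.04,0.044],"roll":0,"claw":1},
    {"offset":[0,-0.04,0.044],"roll":0,"claw":1},
    {"offset":[0,-0.04,0.044],"roll":0,"claw":1},
    {"offset":[0,-0.04,0.044],"roll":0,"claw":1},
    {"offset":[0,-0.04,0.044],"roll":0,"claw":1},
    {"offset":[0,-0.035,0.035],"roll":0,"claw":1},
    {"offset":[0,-0.02,0.019],"roll":0,"claw":1},
  ],
)

```text
clock: 1.85
tool_pos: [0.4639, -0.1137, 0.2269]
orientation: [-90.9, 89.9, 12.2]
force: [0.1, -0.3, -0.9]
opening: 0.0878
```

Request:
servo_tool(
  motion=[
    {"offset":[0,0,0],"roll":-5,"claw":1},
    {"offset":[0,0,0],"roll":-10,"claw":1},
    {"offset":[0,0,0],"roll":-10,"claw":1},
    {"offset":[0,0,0],"roll":-10,"claw":1},
    {"offset":[0,0,0],"roll":-10,"claw":1},
    {"offset":[0,0,0],"roll":-10,"claw":1},
    {"offset":[0,0,0],"roll":-10,"claw":1},
    {"offset":[0,0,0],"roll":-10,"claw":1},
    {"offset":[0,0,0],"roll":-4.8,"claw":1},
    {"offset":[0,0,0],"roll":0,"claw":1},
    {"offset":[0,0,0],"roll":0,"claw":1},
  ],
)

```text
clock: 3.22
tool_pos: [0.4629, -0.1158, 0.2266]
orientation: [-158.6, 90.0, 24.1]
force: [0.8, -0.9, -0.3]
opening: 0.0874
```

```bash
python3 - <<'E'
from plant import ctrl
import cv2
from h import *
for n in ["scene","side","wrist"]:
    s=ctrl.snapshot(n); cv2.imwrite(f"pics/{n}2.png",s["frame"])
E
```

```text
(no output)
```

View pics/scene2.png

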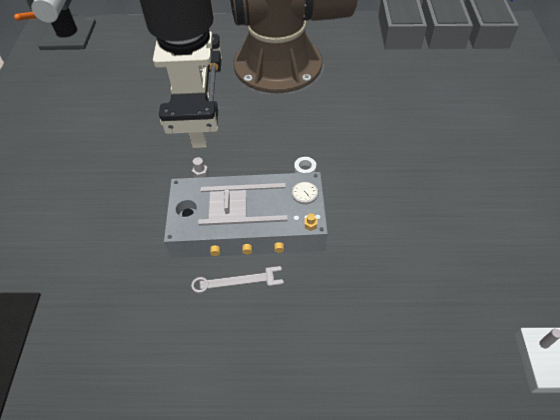

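View pics/side2.png

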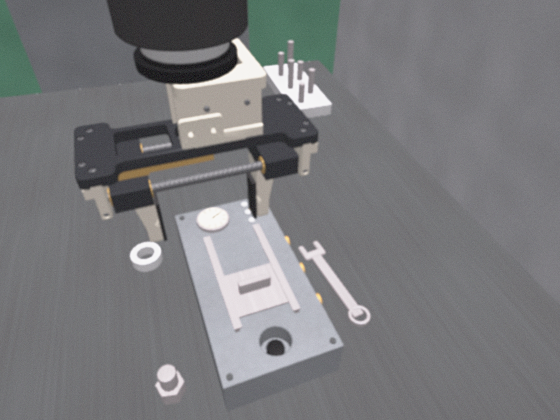

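View pics/wrist2.png

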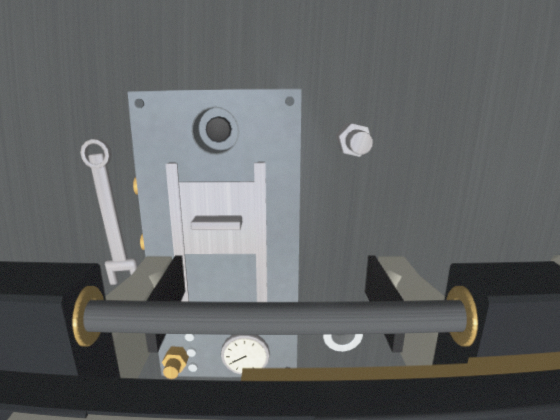

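Scene: the finger tip is at about (198,147), over the front of the console. Wrist: tab top at about (216,223), round well at (217,129). Next I'll cross-check the tab position with the wrist camera and zoom on the finger tip.

```bash
python3 - <<'E'
from plant import ctrl
import cv2
from h import *
W=ctrl.snapshot("wrist"); D=ctrl.snapshot("side"); S=ctrl.snapshot("scene")
th=np.radians(2.8);R=np.array([[np.cos(th),-np.sin(th)],[np.sin(th),np.cos(th)]]);t=np.array([.513,-.0525])
for nm,p,z in (("c75,-150",(131,94),.06),("c-75,-150",(301,90),.06),("well",(218,129),.06),("tab l",(192,221.5),.083),("tab r",(241,221.5),.083),("railtop+40,-88",(173.5,164),.068),("rail-40,-88",(259.5,163),.068),("gauge",(245,355),.068)):
    P=cast(W,*p,z)[:2]; print(nm,P.round(4),(R.T@(P-t)*1e3).round(1))
P=cast(W,120+0,0,0)
a=cv2.resize(D["frame"][130:270,80:320],None,fx=3.2,fy=3.2,interpolation=2);cv2.imwrite("pics/f1.png",a)
b=cv2.resize(W["frame"][80:300,90:350],None,fx=2.7,fy=2.7,interpolation=2);cv2.imwrite("pics/f2.png",b)
# coupling
for p in [(199,173)]: 
    P=cast(S,*p,0.0)[:2];print("coupling",P,(R.T@(P-t)*1e3))
E
```

```text
c75,-150 [ 0.5915 -0.1974] [  71.3 -148.6]
c-75,-150 [ 0.4451 -0.2063] [ -75.3 -150.3]
well [ 0.5154 -0.1702] [  -3.4 -117.6]
tab l [ 0.5344 -0.0917] [ 19.4 -40.2]
tab r [ 0.4915 -0.0938] [-23.5 -40.2]
railtop+40,-88 [ 0.5532 -0.139 ] [ 36.  -88.4]
rail-40,-88 [ 0.4777 -0.1432] [-39.7 -88.9]
gauge [0.4859 0.0591] [-21.6 112.8]
coupling [ 0.38011274 -0.16670216] [-138.30736494 -107.5743086 ]
```

View pics/f1.png

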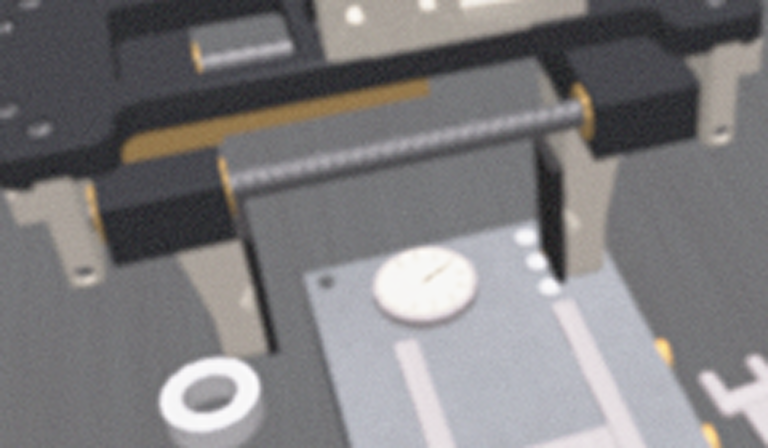

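View pics/f2.png

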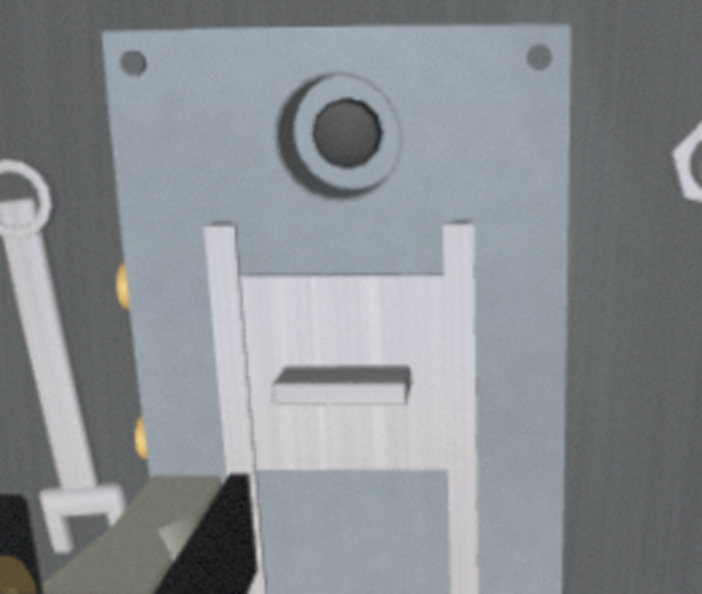

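Request:
servo_tool(
  motion=[
    {"offset":[0.02,0,0],"roll":0,"claw":1},
    {"offset":[0.03,0,0],"roll":0,"claw":1},
    {"offset":[0.03,0,0],"roll":0,"claw":1},
    {"offset":[0.03,0,0],"roll":0,"claw":1},
    {"offset":[0.02,0,0],"roll":0,"claw":1},
    {"offset":[0.015,0,0],"roll":0,"claw":1},
    {"offset":[0.01,0,0],"roll":0,"claw":1},
    {"offset":[0,0,0],"roll":0,"claw":1},
    {"offset":[0,0,0],"roll":0,"claw":1},
  ],
)

```text
clock: 4.65
tool_pos: [0.4633, -0.1158, 0.0721]
orientation: [176.6, 90.0, -0.6]
force: [0.0, 0.1, 1.6]
opening: 0.0878
```

```bash
python3 - <<'E'
from plant import ctrl
import cv2
from h import *
print(ctrl.get_obs()["tool_pos"])
D=ctrl.snapshot("side"); S=ctrl.snapshot("scene")
a=cv2.resize(D["frame"][185:405,130:380],None,fx=2.2,fy=2.2,interpolation=2)
b=cv2.resize(S["frame"][130:270,150:340],None,fx=3.2,fy=3.2,interpolation=2)
cv2.imwrite("pics/g1.png",a);cv2.imwrite("pics/g2.png",b)
E
```

```text
[ 0.46332954 -0.11583848  0.07207726]
```

View pics/g1.png

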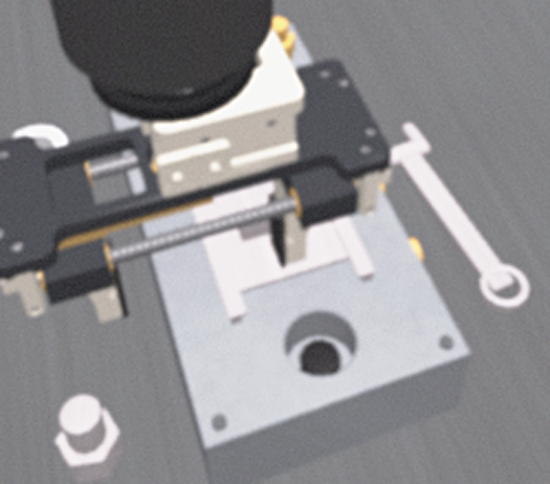

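View pics/g2.png

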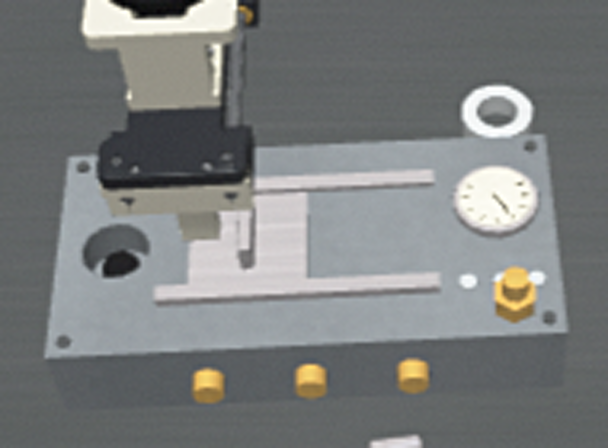

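The finger hangs just left of the tab with about 10 mm of gap. Now I'll push to open.

Request:
servo_tool(
  motion=[
    {"offset":[0,-0.005,0],"roll":0,"claw":1},
    {"offset":[0,-0.006,0],"roll":0,"claw":1},
    {"offset":[0,-0.006,0],"roll":0,"claw":1},
    {"offset":[0,-0.008,0],"roll":0,"claw":1},
    {"offset":[0,-0.008,0],"roll":0,"claw":1},
    {"offset":[0,-0.008,0],"roll":0,"claw":1},
    {"offset":[0,-0.008,0],"roll":0,"claw":1},
    {"offset":[0,-0.008,0],"roll":0,"claw":1},
    {"offset":[0,-0.006,0],"roll":0,"claw":1},
    {"offset":[0,-0.005,0],"roll":0,"claw":1},
    {"offset":[0,-0.003,0],"roll":0,"claw":1},
    {"offset":[0,0,0],"roll":0,"claw":1},
  ],
)

```text
clock: 6.25
tool_pos: [0.4593, -0.0446, 0.0714]
orientation: [-51.8, 90.0, 131.0]
force: [-0.8, 0.1, -0.2]
opening: 0.0875
```

Request:
servo_tool(
  motion=[
    {"offset":[0,-0.003,0],"roll":0,"claw":1},
    {"offset":[0,0,0],"roll":0,"claw":1},
  ],
)

```text
clock: 6.5
tool_pos: [0.4591, -0.0419, 0.0714]
orientation: [-10.1, 90.0, 172.7]
force: [-0.7, -0.7, 0.6]
opening: 0.0876
```

Request:
servo_tool(
  motion=[
    {"offset":[0,-0.002,0],"roll":0,"claw":1},
    {"offset":[0,0,0],"roll":0,"claw":1},
  ],
)

```text
clock: 6.75
tool_pos: [0.459, -0.0402, 0.0715]
orientation: [41.6, 90.0, -135.6]
force: [1.1, -4.6, -2.0]
opening: 0.0878
```

Request:
servo_tool(
  motion=[
    {"offset":[0,-0.002,0],"roll":0,"claw":1},
    {"offset":[0,0,0],"roll":0,"claw":1},
  ],
)

```text
clock: 7.0
tool_pos: [0.4589, -0.0398, 0.0715]
orientation: [67.6, 89.9, -109.7]
force: [4.7, -16.2, -3.9]
opening: 0.0876
```

```bash
python3 - <<'E'
from plant import ctrl
import cv2
from h import *
print(ctrl.get_obs()["tool_pos"],ctrl.get_obs()["force"])
S=ctrl.snapshot("scene");D=ctrl.snapshot("side")
b=cv2.resize(S["frame"][130:270,150:340],None,fx=4,fy=4,interpolation=2)
cv2.imwrite("pics/g3.png",b)
cv2.imwrite("pics/g4.png",cv2.resize(D["frame"][185:405,130:380],None,fx=2.2,fy=2.2,interpolation=2))
E
```

```text
[ 0.45887429 -0.03975323  0.07153962] [  4.72713083 -16.24393938  -3.87867425]
```

View pics/g3.png

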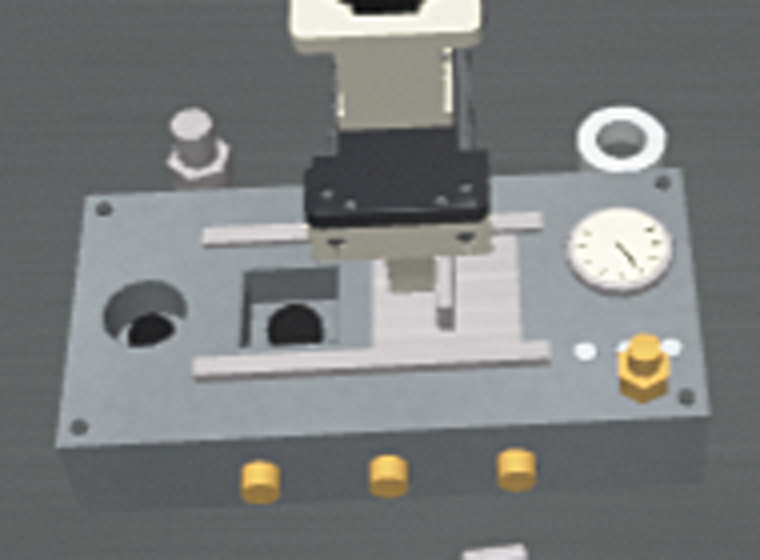

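View pics/g4.png

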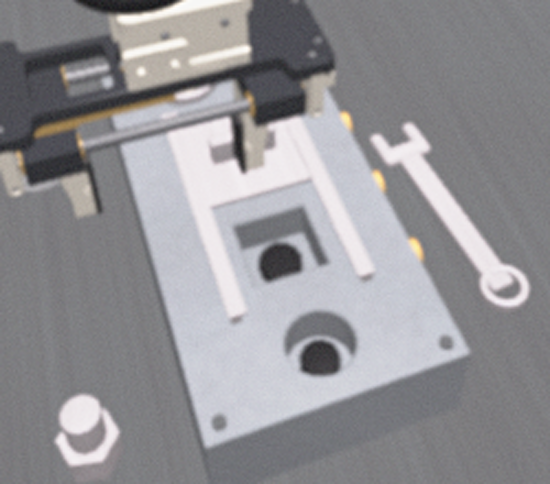

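The shutter is at its stop (16 N) and the square well is clear. The key is at crop (296,327) in the scene view.

```bash
python3 - <<'E'
from plant import ctrl
from h import *
S=ctrl.snapshot("scene");D=ctrl.snapshot("side")
th=np.radians(2.8);R=np.array([[np.cos(th),-np.sin(th)],[np.sin(th),np.cos(th)]]);t=np.array([.513,-.0525])
fs=lambda p:((p[0]+.5)/4-.5+150,(p[1]+.5)/4-.5+130)
fd=lambda p:((p[0]+.5)/2.2-.5+130,(p[1]+.5)/2.2-.5+185)
def pr(n,P): print(n,P[:2].round(4),(R.T@(P[:2]-t)*1e3).round(1))
pr("mouth fl s",cast(S,*fs((246,270)),.06));pr("mouth fr s",cast(S,*fs((340,267)),.06))
pr("mouth back-left s",cast(S,*fs((240,347)),.06))
pr("key s (rim lr mid)",cast(S,*fs((296,325)),.044))
for p in [(234,225),(304,207),(328,263)]: pr("mouth d",cast(D,*fd(p),.06))
pr("key d",cast(D,*fd((281,262)),.044))
E
```

```text
mouth fl s [ 0.4937 -0.1206] [-22.6 -67.1]
mouth fr s [ 0.4924 -0.0747] [-21.7 -21.2]
mouth back-left s [ 0.5398 -0.1191] [ 23.5 -67.8]
key s (rim lr mid) [ 0.5155 -0.0964] [  0.4 -43.9]
mouth d [ 0.4921 -0.0761] [-22.  -22.5]
mouth d [ 0.5377 -0.0754] [ 23.5 -24.1]
mouth d [ 0.5393 -0.1199] [ 22.9 -68.6]
key d [ 0.5154 -0.1   ] [  0.1 -47.5]
```

Request:
servo_tool(
  motion=[
    {"offset":[0,0.005,0],"roll":0,"claw":1},
    {"offset":[0,0.01,0],"roll":0,"claw":1},
    {"offset":[0,0.015,0],"roll":0,"claw":1},
    {"offset":[0,0.015,0],"roll":0,"claw":1},
    {"offset":[0,0.01,0],"roll":0,"claw":1},
    {"offset":[0,0.006,0],"roll":0,"claw":1},
    {"offset":[0,0,0],"roll":0,"claw":1},
    {"offset":[0,0,0],"roll":0,"claw":1},
  ],
)

```text
clock: 8.2
tool_pos: [0.462, -0.0988, 0.0715]
orientation: [-56.3, 90.0, 126.5]
force: [0.8, 0.0, 0.7]
opening: 0.0878
```

```bash
python3 - <<'E'
from plant import ctrl
import cv2
from h import *
o=ctrl.get_obs();P=o["tool_pos"]
th=np.radians(2.8);R=np.array([[np.cos(th),-np.sin(th)],[np.sin(th),np.cos(th)]]);t=np.array([.513,-.0525])
print(P,R.T@(P[:2]-t)*1e3,o["force"],o["orientation"][2]-o["orientation"][0])
S=ctrl.snapshot("scene");D=ctrl.snapshot("side")
cv2.imwrite("pics/g5.png",np.hstack([cv2.resize(S["frame"][160:250,180:280],(400,360),interpolation=2),cv2.resize(D["frame"][220:360,190:320],(400,430),interpolation=2)[:360]]))
E
```

```text
[ 0.46204885 -0.09875037  0.07154249] [-53.14964343 -43.706199  ] [0.76777337 0.03925405 0.67573996] 182.79654591837584
```

View pics/g5.png

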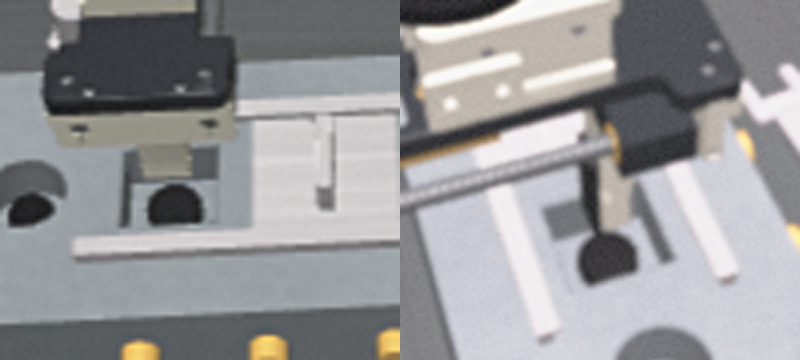

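Request:
servo_tool(
  motion=[
    {"offset":[0,0.001,0],"roll":0,"claw":1},
    {"offset":[0.006,0,0],"roll":0,"claw":1},
    {"offset":[0.008,0,0],"roll":0,"claw":1},
    {"offset":[0.006,0,0],"roll":0,"claw":1},
    {"offset":[0.005,0,0],"roll":0,"claw":1},
    {"offset":[0,0,0],"roll":0,"claw":1},
  ],
)

```text
clock: 9.05
tool_pos: [0.4618, -0.1, 0.046]
orientation: [8.4, 89.9, -168.8]
force: [-0.0, -0.0, 0.2]
opening: 0.0877
```

Request:
servo_tool(
  motion=[
    {"offset":[0.004,0,0],"roll":0,"claw":1},
    {"offset":[0.003,0,0],"roll":0,"claw":1},
    {"offset":[0,0,0],"roll":0,"claw":1},
  ],
)

```text
clock: 9.43
tool_pos: [0.4624, -0.0999, 0.0397]
orientation: [174.5, 90.0, -2.7]
force: [-0.7, -0.4, 3.6]
opening: 0.0877
```

Request:
servo_tool(
  motion=[
    {"offset":[0.002,0,0],"roll":0,"claw":1},
    {"offset":[0.002,0,0],"roll":0,"claw":1},
    {"offset":[0,0,0],"roll":0,"claw":1},
  ],
)

```text
clock: 9.8
tool_pos: [0.4625, -0.0999, 0.0361]
orientation: [172.4, 89.9, -4.7]
force: [-2.3, 0.9, 9.7]
opening: 0.0874
```

Request:
servo_tool(
  motion=[
    {"offset":[0.001,0,0],"roll":0,"claw":1},
    {"offset":[0,0,0],"roll":0,"claw":1},
  ],
)

```text
clock: 10.05
tool_pos: [0.4626, -0.0999, 0.0358]
orientation: [172.0, 89.9, -5.1]
force: [-6.3, 1.1, 19.3]
opening: 0.0874
```

At the stop (19 N, z 0.0358). I'll hold for about 1.4 s.

Request:
servo_tool(
  motion=[
    {"offset":[0,0,0],"roll":0,"claw":1},
    {"offset":[0,0,0],"roll":0,"claw":1},
    {"offset":[0,0,0],"roll":0,"claw":1},
    {"offset":[0,0,0],"roll":0,"claw":1},
    {"offset":[0,0,0],"roll":0,"claw":1},
    {"offset":[0,0,0],"roll":0,"claw":1},
    {"offset":[0,0,0],"roll":0,"claw":1},
    {"offset":[0,0,0],"roll":0,"claw":1},
    {"offset":[0,0,0],"roll":0,"claw":1},
    {"offset":[0,0,0],"roll":0,"claw":1},
    {"offset":[0,0,0],"roll":0,"claw":1},
  ],
)

```text
clock: 11.42
tool_pos: [0.4626, -0.0999, 0.0358]
orientation: [173.7, 89.9, -3.5]
force: [-6.0, 1.0, 19.3]
opening: 0.0877
```

```bash
python3 - <<'E'
from plant import ctrl
import cv2
from h import *
o=ctrl.get_obs();print(o["tool_pos"],o["force"])
S=ctrl.snapshot("scene");D=ctrl.snapshot("side")
cv2.imwrite("pics/g6.png",np.hstack([cv2.resize(S["frame"][160:250,180:280],(400,360),interpolation=2),cv2.resize(D["frame"][220:360,190:320],(400,430),interpolation=2)[:360]]))
E
```

```text
[ 0.46259389 -0.09991298  0.03581277] [-6.04711422  1.02101263 19.31393736]
```

View pics/g6.png

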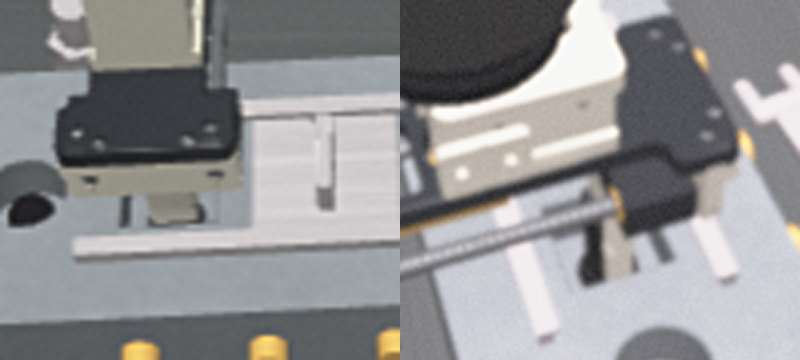

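Request:
servo_tool(
  motion=[
    {"offset":[-0.005,0,0],"roll":0,"claw":1},
    {"offset":[-0.01,0,0],"roll":0,"claw":1},
    {"offset":[-0.015,0,0],"roll":0,"claw":1},
    {"offset":[-0.02,0,0],"roll":0,"claw":1},
    {"offset":[-0.02,0,0],"roll":0,"claw":1},
    {"offset":[-0.01,0,0],"roll":0,"claw":1},
    {"offset":[0,0,0],"roll":0,"claw":1},
    {"offset":[0,0,0],"roll":0,"claw":1},
  ],
)

```text
clock: 12.52
tool_pos: [0.4615, -0.0999, 0.1138]
orientation: [-3.6, 89.9, 179.2]
force: [-0.5, 0.9, 0.6]
opening: 0.0878
```

Request:
servo_tool(
  motion=[
    {"offset":[0,-0.01,0],"roll":0,"claw":1},
    {"offset":[0,-0.02,0],"roll":0,"claw":1},
    {"offset":[0,-0.025,0],"roll":0,"claw":1},
    {"offset":[0,-0.025,0],"roll":0,"claw":1},
    {"offset":[0,-0.015,0],"roll":0,"claw":1},
    {"offset":[0,-0.006,0],"roll":0,"claw":1},
    {"offset":[0,0,0],"roll":0,"claw":1},
    {"offset":[0,0,0],"roll":0,"claw":1},
  ],
)

```text
clock: 13.52
tool_pos: [0.4571, 0.0006, 0.1145]
orientation: [22.0, 90.0, -155.3]
force: [0.3, 0.4, -0.3]
opening: 0.0874
```

```bash
python3 - <<'E'
from plant import ctrl
import cv2
from h import *
o=ctrl.get_obs();P=o["tool_pos"]
th=np.radians(2.8);R=np.array([[np.cos(th),-np.sin(th)],[np.sin(th),np.cos(th)]]);t=np.array([.513,-.0525])
print(P,R.T@(P[:2]-t)*1e3,o["force"],o["orientation"][2]-o["orientation"][0])
S=ctrl.snapshot("scene");D=ctrl.snapshot("side")
cv2.imwrite("pics/g7.png",np.hstack([cv2.resize(S["frame"][160:260,180:290],(400,364),interpolation=2),cv2.resize(D["frame"][200:340,190:320],(400,430),interpolation=2)[:364]]))
E
```

```text
[0.45708908 0.0005588  0.11445713] [-53.25226217  55.726688  ] [ 0.34876883  0.37652174 -0.27420943] -177.23160332028772
```

View pics/g7.png

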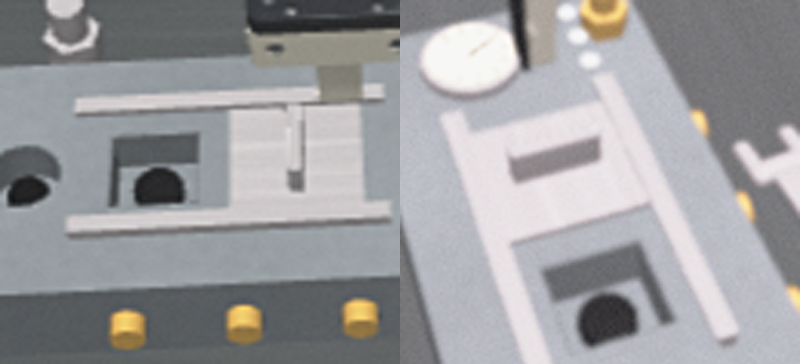

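Key is up again, and the finger is clear on the far side of the tab. I'll lower it and push the shutter shut.

Request:
servo_tool(
  motion=[
    {"offset":[0.01,0,0],"roll":0,"claw":1},
    {"offset":[0.015,0,0],"roll":0,"claw":1},
    {"offset":[0.012,0,0],"roll":0,"claw":1},
    {"offset":[0.006,0,0],"roll":0,"claw":1},
    {"offset":[0,0,0],"roll":0,"claw":1},
    {"offset":[0,0,0],"roll":0,"claw":1},
  ],
)

```text
clock: 14.38
tool_pos: [0.4575, 0.0011, 0.0718]
orientation: [-169.2, 90.0, 13.6]
force: [0.6, 0.0, 0.2]
opening: 0.0878
```

Request:
servo_tool(
  motion=[
    {"offset":[0,0.005,0],"roll":0,"claw":1},
    {"offset":[0,0.006,0],"roll":0,"claw":1},
    {"offset":[0,0.007,0],"roll":0,"claw":1},
    {"offset":[0,0.008,0],"roll":0,"claw":1},
    {"offset":[0,0.008,0],"roll":0,"claw":1},
    {"offset":[0,0.01,0],"roll":0,"claw":1},
    {"offset":[0,0.01,0],"roll":0,"claw":1},
    {"offset":[0,0.01,0],"roll":0,"claw":1},
    {"offset":[0,0.008,0],"roll":0,"claw":1},
    {"offset":[0,0.006,0],"roll":0,"claw":1},
    {"offset":[0,0.003,0],"roll":0,"claw":1},
    {"offset":[0,0,0],"roll":0,"claw":1},
  ],
)

```text
clock: 15.88
tool_pos: [0.4603, -0.0803, 0.0713]
orientation: [11.1, 89.9, -166.2]
force: [-0.2, 0.2, 1.1]
opening: 0.0875
```

Request:
servo_tool(
  motion=[
    {"offset":[0,0.002,0],"roll":0,"claw":1},
    {"offset":[0,0,0],"roll":0,"claw":1},
  ],
)

```text
clock: 16.12
tool_pos: [0.4607, -0.082, 0.0714]
orientation: [9.0, 89.9, -168.2]
force: [0.6, 0.3, 0.4]
opening: 0.0877
```

Request:
servo_tool(
  motion=[
    {"offset":[0,0.002,0],"roll":0,"claw":1},
    {"offset":[0,0,0],"roll":0,"claw":1},
  ],
)

```text
clock: 16.38
tool_pos: [0.461, -0.084, 0.0714]
orientation: [-0.9, 90.0, -178.1]
force: [-1.3, 1.3, 0.2]
opening: 0.0876
```

Request:
servo_tool(
  motion=[
    {"offset":[0,0.002,0],"roll":0,"claw":1},
    {"offset":[0,0,0],"roll":0,"claw":1},
  ],
)

```text
clock: 16.62
tool_pos: [0.4612, -0.0853, 0.0714]
orientation: [-77.3, 89.9, 105.5]
force: [-3.5, 8.0, 1.4]
opening: 0.0877
```

Stop force is building; one more nudge to be sure, then back off, lift and retreat.

Request:
servo_tool(
  motion=[
    {"offset":[0,0.001,0],"roll":0,"claw":1},
    {"offset":[0,0,0],"roll":0,"claw":1},
    {"offset":[0,0,0],"roll":0,"claw":1},
  ],
)

```text
clock: 17.0
tool_pos: [0.4612, -0.0855, 0.0714]
orientation: [-89.5, 89.9, 93.3]
force: [-5.2, 14.2, 1.8]
opening: 0.0877
```

Request:
servo_tool(
  motion=[
    {"offset":[0,-0.005,0],"roll":0,"claw":1},
    {"offset":[0,-0.007,0],"roll":0,"claw":1},
    {"offset":[-0.015,0,0],"roll":0,"claw":1},
    {"offset":[-0.03,0,0],"roll":0,"claw":1},
    {"offset":[-0.03,0,0],"roll":0,"claw":1},
    {"offset":[-0.03,0,0],"roll":0,"claw":1},
    {"offset":[-0.03,0,0],"roll":0,"claw":1},
    {"offset":[-0.02,0,0],"roll":0,"claw":1},
    {"offset":[0,0,0],"roll":0,"claw":1},
    {"offset":[0,0,0],"roll":0,"claw":1},
  ],
)

```text
clock: 18.25
tool_pos: [0.4604, -0.0749, 0.2259]
orientation: [-4.9, 90.0, 177.9]
force: [-0.3, -0.4, -0.7]
opening: 0.0877
```

```bash
python3 - <<'E'
from plant import ctrl
import cv2
from h import *
o=ctrl.get_obs();print(o["tool_pos"],o["force"],o["qvel"])
S=ctrl.snapshot("scene");D=ctrl.snapshot("side")
f=S["frame"][150:300,150:340]; cv2.imwrite("pics/h1.png",cv2.resize(f,None,fx=4,fy=4,interpolation=2))
cv2.imwrite("pics/h2.png",cv2.resize(D["frame"][185:405,130:380],None,fx=2.7,fy=2.7,interpolation=2))
E
```

```text
[ 0.46044824 -0.07489464  0.22589647] [-0.28188615 -0.39145162 -0.72116537] [-0.01497875  0.61330887 -0.36293712  0.02586696 -0.07869413  0.14692614]
```

View pics/h1.png

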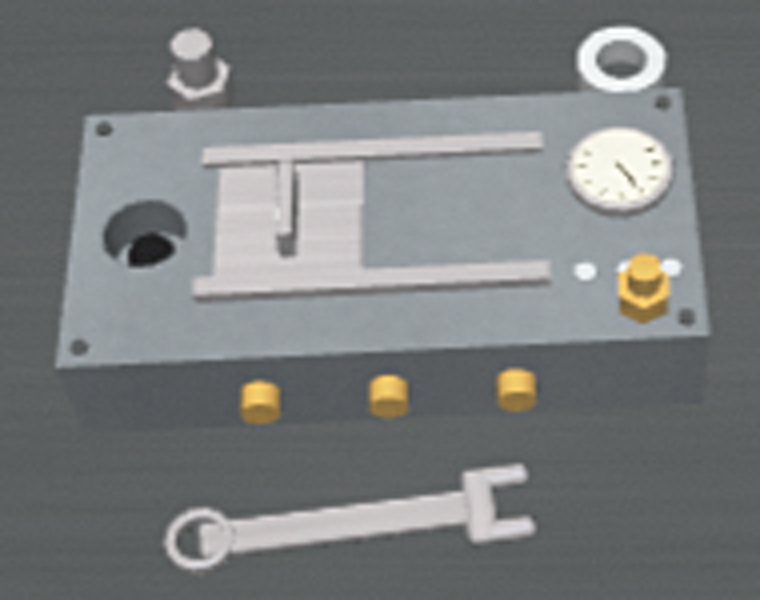

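View pics/h2.png

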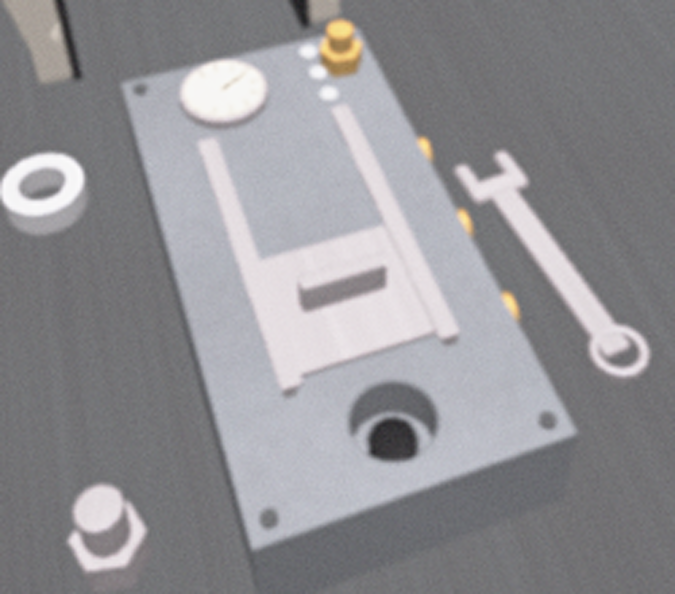

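Scene: the plate is back over the well, with its left edge at crop x≈216 (239 before). The loose parts are at the same pixels as at the start. Handing in.

```bash
python3 -c "
from plant import ctrl
print(ctrl.close_job())"
```

```text
the job is handed in; nothing more can be done
None
```

The reset is done and the job is handed in at about 18 s of the 48 s allowed; it gives no verdict.

- **Opening:** I pushed the tab with one fingertip of the open gripper, the other finger hanging off the console's front. The shutter ran to its open stop at 16 N, and the pictures showed the well clear.
- **Reset key:** I pressed it to its stop at 19 N, with the fingertip 24 mm below the mouth, and held it for over 1.4 s. A picture afterwards showed it up again.
- **Shutting:** I pushed the tab back until the force rose to 14 N. By fingertip position the tab then stood within about 1 mm of its shut place.
- **Last checks:** From the retracted pose, both cameras showed the plate over the well. The coupling, adapter, spanner and collar sat at the same pixels as at the start, and nothing was touching the robot. I never went near the round well, and its key looked up.

No check failed. The cameras disagreed by 2–4 mm on the console's position, so I relied on the rise in force to confirm each stop.

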